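Seat a jigger rib against its sprung plunger

ROBOT

A 7-joint arm with a two-finger parallel gripper is mounted at the origin on the work surface. World frame = base frame: x ahead of the robot, y to its left, z up, the work surface at z = 0. Lengths are in m, angles in rad, forces in N, time in s.
With the tool pointing down it reaches from about 0.35 to 0.9 m from the base axis. Payload 8.1 kg.
Tool frame: the origin (TCP) lies between the finger pads; the fingertips stand ahead of it and the grasp point (between the pads) lies 8 mm behind it (tip_reach is the z of the fingertips in the tool frame, in m); z points along the fingers, y is the line along which they close (so a half turn about z gives the same grasp; the last joint's range is limited). The gripper opens to 92 mm and grips with 3 to 60 N. Pads are 19 mm wide; open, the fingers measure 130 mm over their backs; the gripper's body (75 mm by 190 mm) begins 47 mm behind the grasp point.
Start: joints at [-1.283, 0.434, 0.025, 1.573, -0.012, 1.134, -0.075], TCP at [0.238, 0.578, 0.215] pointing down, gripper open.
Joint ranges: [-2.62, 2.62], [-0.44, 2.09], [-1.27, 1.32], [0.08, 2.57], [-1.32, 4.46], [0.12, 2], [-2.74, 2.74]. Speed limits (rad/s): [2.22, 2.22, 3.01, 3.01, 3.14, 3.14, 3.14].

INTERFACE

Orientations are given as a unit quaternion [w, x, y, z].
In Python, from workcell import move_pose, move_linear, set_joints, open_gripper, close, sleep, solve_ik, get_state, get_image, Unreachable, hand_in, tip_reach gives the robot as it stands. Calls block until the motion is done:
- move_pose(position, orientation): joint-space move of the TCP to a pose.
- move_linear(position, frame=None, speed=0.15): straight line of the TCP; frame=None keeps the orientation; speed is the mean speed in m/s.
- set_joints(angles): joint-space move.
- open_gripper() and close(grip_force=None): open the fingers fully, or close them until they stop; grip_force is the grip in N (None keeps the last).
- sleep(seconds).
- solve_ik(position, orientation): joint angles nearest the present ones, or None.
- get_state(): the state.
- get_image(name): name is "scene" or "top"; returns a dict with "color" (400x640x3 uint8, red, green, blue), "K" (3x3 intrinsics, pixels), "dist_coeffs" ([k1, k2, p1, p2, k3] as OpenCV has them; the pictures are not rectified), "R" (3x3) and "t" (3): a world point X has camera coordinates R X + t. Camera axes: x right, y down, z forward; pixel columns grow to the right and rows downward; lengths in m; the calibration is good to about 2 mm. A picture is of the moment at which its call begins. There is no depth.
A pose or a line that the arm cannot do raises Unreachable and nothing moves.
- hand_in(): hands the job in; it is judged then, once.
The state is a dict: "time": time; "joint_pos": joint angles; "qvel": joint speeds; "joint_efforts": joint torques, N m; "tcp_pos": TCP position; "tool_rot": TCP orientation; "ft_force": force on the tool from outside, world axes, zero at the start; "ft_torque": the same for the moment, N m; "width": finger opening in m; "grip_force": force on a finger pad.
Only numpy, scipy, OpenCV 4.12 (cv2) and the standard library are available. Lean on these libraries where they do the work, as an engineer would, in place of code of your own. Each camera call takes 0.05 s, during which the arm holds its last target. There are 200 camera calls.

TASK

Take the widest of the three profile ribs (the one with the long bar handle) out of the wooden rack, slide its blade edgewise down into the slot of the metal setting block, and push it down against the sprung plunger until the rib's collar sits flat on the steel strips on top of the block. Finish while holding it there with a steady, moderate push, as a colleague would need to tighten the clamp screw: do not let go, for the spring would lift it. Leave the other two ribs in the rack and everything else on the table where it is.

Things in the scene. Friction and masses are not known exactly. Their poses are not given: they have to be found in the camera images.
- rib: the widest rib, loose, 150 to 310 g, upright in a rack slot, its collar resting on the rack's top. Origin: middle of the collar's underside. z up through the handle, x along the blade's width, y through its thickness; same after a half turn about z. Steel blade 60 wide (x), 5 thick (y), 60 deep below the origin, the lowest 12 only 48 wide. Collar 72 x 30, z = 0 to 8 mm.
- rib_grip (a point): middle of the wide rib's wooden bar handle, 30.5 mm above rib's origin. The handle is 64 long (x), 18 thick (y) and reaches from z = 8 to 53 mm in rib's frame: grip it across its thickness from above.
- rib_short: rib with a short bar handle (34 mm long, 18 thick), blade 30 mm wide, collar 42 x 30 mm. A bystander. Same frame as rib; its blade is as deep (60 mm), collar and handle top as high (8 and 53 mm). It stays in the rack.
- rib_knob: rib with a round turned knob (30 mm across) for a handle, blade 40 mm wide, collar 50 x 30 mm. A bystander. Same frame as rib; its blade is as deep (60 mm), collar and handle top as high (8 and 53 mm). It stays in the rack.
- rack: wooden rack, a fixed block 90 (x) x 220 (y) x 75 mm high with three slots 70 mm long (along its x), 9 mm wide and open right down to the table, at y = -75, 0 and 75 mm. Each holds one rib; which rib is in which slot varies. Origin: middle of its underside.
- block: metal setting block, fixed: 92 (x) x 52.5 (y) mm on a foot 130 x 90 x 10 mm, 80 mm high in all; a clamp screw with a black knob on its -y side, out to y = -56 mm at z = 45 mm (leave it). In its middle a vertical slot, 64 along x, 8.5 wide in y, open at the top, its mouth bevelled in the top 6 mm to 16.5 wide in y. Origin: middle of its underside, z up.
- block_seat (a point): middle of the slot's mouth on top of the block, 80 mm above the table, level with the top of the steel strips. The rib is home when the rib's origin is at this point, its x axis along the block's x axis (either way round) and its z up.
- stops: the two hardened steel strips on top of the block, one on either side of the slot (each 92 x 18 mm, inner edges 16.5 mm apart), their tops 80 mm above the table: the hard stop for the collar. Origin: same as block.
- plunger (a joint): travel of the sprung plunger in the slot, in m: 0 when up, growing as it is pressed down. The blade's lower edge meets it with the collar still 15 mm above the strips; about 0.015 when the collar is on them. The spring pushes up with 5 N at 0 and 11 N at 0.015 m (400 N/m), more than the rib weighs.
- plunger_top (a point): middle of the brass plunger's top face (40 x 6 mm), 35 mm above the table when up. A thin brass pin, joined to it, shows in the black window on the block's +x end and goes down with it.
- pot_a: loose terracotta paint pot, 105 mm across, 88 mm tall, two small loop handles. A bystander. Origin: middle of its underside.
- pot_b: loose terracotta paint pot, 105 mm across, 88 mm tall, two small loop handles. A bystander. Origin: middle of its underside.
- figure_a: terracotta figure like a chess man, round foot 34 mm across, 82 mm tall, standing loose on the table. A bystander. Origin: middle of its underside.
- figure_b: white clay figure like a chess man, round foot 34 mm across, 82 mm tall, standing loose on the table. A bystander. Origin: middle of its underside.
- jar: empty amber glass, 72 mm across, 85 mm tall, loose. A bystander. Origin: middle of its underside.
- brush: brush lying on the table, loose. A bystander.
There are look-alikes about, which are no part of the job. Leave any orange look-alike of the rib alone. Several things have the shape of the rack; the one meant has the colours described above.

How it is judged:
By the outcome, as a careful person would: the job done as asked, in the order asked, and still so for the second after the job is handed in, while the arm keeps its last pose, push and grip.
It also fails if it takes over 51 s, if anything falls off the work surface, if the arm or the gripper's body presses on something with over 40 N, if the wrist force passes 120 N, or if a joint passes its speed limit or range.

## Working session

There is one attempt and no reset: what is moved stays moved. The work goes in short steps, each a Python script; the robot and the scene stay as the last script left them, time stands still between calls to the robot, and variables do not carry over. Pictures are saved under pics/ and viewed, at most 10 in all, crops included, and the job is handed in when it is done.

```bash
mkdir -p pics; ls; python3 - <<'E'
from workcell import *
import cv2,pickle
d={n:get_image(n) for n in("scene","top")}
pickle.dump(d,open("im.pkl","wb"))
for n in d: cv2.imwrite(f"pics/{n}0.png",d[n]["color"][:,:,::-1]);print(n,d[n]["K"],d[n]["dist_coeffs"],d[n]["R"],d[n]["t"])
s=get_state();print(s,tip_reach)
E
```

```text
pics
scene [[402.61172353   0.         323.44996692]
 [  0.         402.61172353 202.87461507]
 [  0.           0.           1.        ]] [0.03527455 0.         0.         0.         0.        ] [[ 0.62623024  0.77946461 -0.01645043]
 [ 0.51707502 -0.43103041 -0.7394905 ]
 [-0.58349731  0.4545852  -0.67296596]] [-0.32256972 -0.19153588  1.49857305]
top [[416.4022216    0.         313.32773658]
 [  0.         416.4022216  199.56363606]
 [  0.           0.           1.        ]] [0.00561812 0.         0.         0.         0.        ] [[-0.0196351  -0.99979144  0.00561615]
 [-0.99877408  0.0193592  -0.04555839]
 [ 0.04544017 -0.00650381 -0.99894589]] [0.01475469 0.51395703 1.23437086]
{'time': 0.1, 'joint_pos': array([-1.28259272,  0.43517083,  0.02494442,  1.57397354, -0.01157852,
        1.13397993, -0.07510692]), 'qvel': array([ 0.00051635, -0.00271983, -0.00055329, -0.0030037 ,  0.00043266,
       -0.00104252, -0.00129796]), 'joint_efforts': array([ 2.73363177e-03, -6.69124174e+01,  9.88008566e-01, -3.15147936e+01,
       -6.04247209e-02,  3.74518870e-02,  2.94363736e-05]), 'tcp_pos': array([0.23794954, 0.57744219, 0.21422483]), 'tool_rot': array([-6.81749509e-05,  1.94180491e-01,  9.80965573e-01, -6.90210241e-04]), 'ft_force': array([ 0.2161397 ,  0.51902096, -0.11671214]), 'ft_torque': array([0.02552677, 0.01046683, 0.01815877]), 'grip_force': 0.0, 'width': 0.09198333003063669} 0.011
```

View pics/scene0.png

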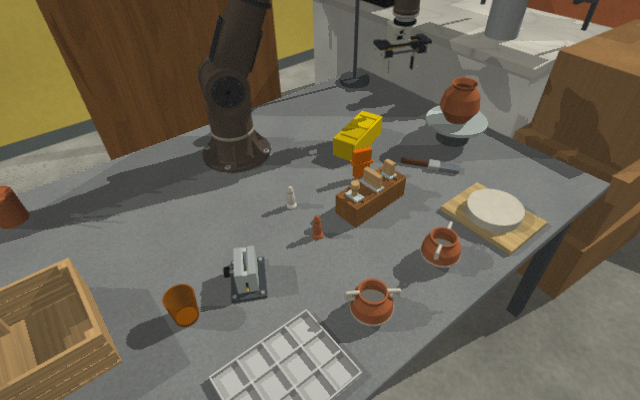

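View pics/top0.png

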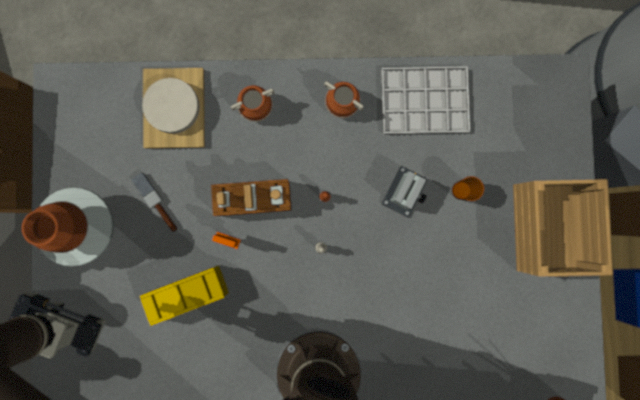

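The scene view shows the brown rack at about (371,195), a yellow look-alike rack at (358,136), an orange look-alike rib at (362,162) and the block at (245,272). In the top view the rack is at (251,197), the block at (406,190), the orange rib at (225,240) and the yellow rack at (183,295). Candidates for the wide rib, top view: left (222,199), middle (250,197), right (277,195), orange (225,240). The middle one looks longest, so I'll check it in a close crop.

```bash
python3 - <<'E'
import cv2,pickle,numpy as np
d=pickle.load(open("im.pkl","rb"))
c=lambda n,x,y,w,h:cv2.resize(d[n]["color"][y:y+h,x:x+w,::-1],(400,300),interpolation=cv2.INTER_CUBIC)
a=np.vstack([np.hstack([c("top",204,165,100,75),c("top",370,155,80,60)]),np.hstack([c("scene",325,150,100,75),c("scene",210,240,80,60)])])
cv2.imwrite("pics/crop1.png",a)
E
```

```text
(no output)
```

View pics/crop1.png

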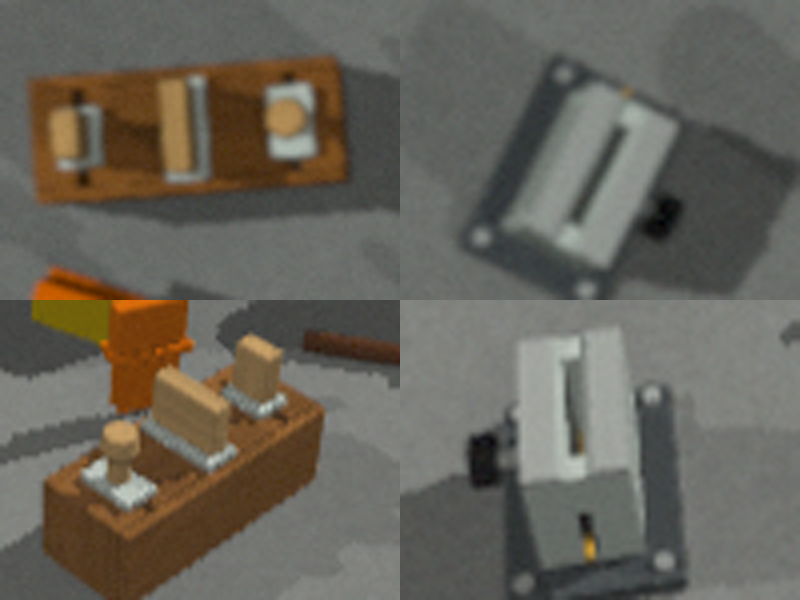

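The crop confirms it: the middle rib has the long bar handle and wide collar, left is short, right is the knob. The block's pin and window end (+x) points up in the top view. Next I rectify both views onto the plane of the handle top and of the strips, where agreement between the views also checks the heights.

```bash
cat > vis.py <<'E'
import cv2,numpy as np
def proj(im,P):
    r,_=cv2.Rodrigues(im["R"]); return cv2.projectPoints(np.asarray(P,float).reshape(-1,3),r,im["t"],im["K"],im["dist_coeffs"])[0].reshape(-1,2)
def ray(im,uv):
    p=cv2.undistortPoints(np.asarray(uv,float).reshape(-1,1,2),im["K"],im["dist_coeffs"]).reshape(-1,2)
    return -im["R"].T@im["t"], np.c_[p,np.ones(len(p))]@im["R"]
def onplane(im,uv,z):
    c,d=ray(im,uv); return (c+d*((z-c[2])/d[:,2])[:,None])[:,:2]
def tri(a,ua,b,ub):
    A=[];y=[]
    for im,u in((a,ua),(b,ub)):
        c,d=ray(im,[u]);d=d[0]/np.linalg.norm(d[0]);M=np.eye(3)-np.outer(d,d);A.append(M);y.append(M@c)
    return np.linalg.lstsq(np.vstack(A),np.hstack(y),rcond=None)[0]
def rect(im,cx,cy,z,h=0.075,s=0.0005):
    n=int(2*h/s); g=np.arange(n)*s
    X=cx+h-g[:,None]+0*g; Y=cy+h-g[None,:]+0*g[:,None]   # row down=-x, col right=-y
    uv=proj(im,np.stack([X,Y,z+0*X],-1)).reshape(n,n,2).astype(np.float32)
    return cv2.remap(im["color"],uv[...,0],uv[...,1],cv2.INTER_CUBIC)
E
python3 - <<'E'
import pickle
from vis import *
d=pickle.load(open("im.pkl","rb"))
r0=onplane(d["top"],[[249,197]],.128)[0]; b0=onplane(d["top"],[[406,190]],.08)[0]
print(r0,b0)
rows=[]
for n in d:
    row=[]
    for c,z in((r0,.128),(b0,.08)):
        w=rect(d[n],*c,z)
        hsv=cv2.cvtColor(w,cv2.COLOR_RGB2HSV)
        if z>.1: m=cv2.inRange(hsv,(8,60,165),(25,170,255))
        else: m=cv2.inRange(hsv,(0,0,148),(180,45,255))
        m=cv2.morphologyEx(m,cv2.MORPH_OPEN,np.ones((7,7)))
        cs,_=cv2.findContours(m,cv2.RETR_EXTERNAL,cv2.CHAIN_APPROX_NONE)
        v=w.copy()
        for k in sorted(cs,key=cv2.contourArea)[-3:]:
            (x,y),s,a=cv2.minAreaRect(k)
            print(n,z,"ctr",c[0]+.075-y*.0005,c[1]+.075-x*.0005,"size mm",np.array(s)/2,"ang",a)
            cv2.drawContours(v,[k],-1,(0,255,0),1)
        for i in range(0,300,40): cv2.line(v,(i,0),(i,4),(255,0,0),1);cv2.line(v,(0,i),(4,i),(255,0,0),1)
        row.append(v)
    rows.append(np.hstack(row))
cv2.imwrite("pics/rect1.png",np.vstack(rows)[:,:,::-1])
E
```

```text
[0.51919027 0.17969546] [ 0.53307439 -0.25793667]
scene 0.128 ctr 0.5219402743978102 0.2511954560969671 size mm [30.5  7. ] ang 90.0
scene 0.128 ctr 0.5301902743978102 0.11119545609696707 size mm [23. 12.] ang 90.0
scene 0.128 ctr 0.5260079471273025 0.18040953690751396 size mm [60.99453354 14.63763523] ang 86.98721313476562
scene 0.08 ctr 0.5563243895087371 -0.2364366670284649 size mm [4.5 5. ] ang 90.0
scene 0.08 ctr 0.5374046049628386 -0.26993660599330865 size mm [58.01477051 94.85894012] ang 27.847578048706055
top 0.128 ctr 0.5259402743978102 0.11219545609696707 size mm [18.5 14. ] ang 90.0
top 0.08 ctr 0.5410743895087371 -0.2519366670284649 size mm [5. 4.] ang 90.0
top 0.08 ctr 0.5162832975897917 -0.23957707840541803 size mm [ 9.76574898 20.19358253] ang 24.443954467773438
top 0.08 ctr 0.5313831282172331 -0.2730005937252422 size mm [27.72241402 89.02632904] ang 24.22774314880371
```

View pics/rect1.png

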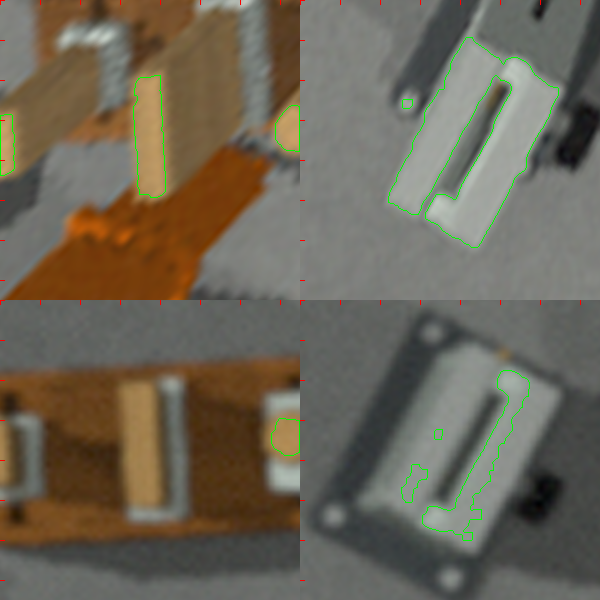

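The wide rib's handle top is centred near (0.524, 0.182) with its x axis at about +3°. The block's slot is near (0.5355, -0.269) with its x axis at about -27°. The two views differ by the same ~4 mm at both heights, so that is calibration bias and the heights hold; block-minus-rib agrees to about 1 mm.

The open fingers (130 mm) don't fit between the knob and short handle at the rib's middle (gap about 126 mm). I'll grip across the thickness near the handle's -x end, clear of the knob, and regrip at the centre once the rib stands in the block.

```bash
cat > rob.py <<'E'
from workcell import *
import numpy as np
from scipy.spatial.transform import Rotation as Ro
def q(deg):  # tool down, tool x axis at heading deg
    a=np.radians(deg); x=np.array([np.cos(a),np.sin(a),0]); z=np.array([0,0,-1.])
    return Ro.from_matrix(np.c_[x,np.cross(z,x),z]).as_quat()[[3,0,1,2]]
def st(m=""):
    s=get_state(); print(m,"t%.1f"%s["time"],s["tcp_pos"].round(4),"F",s["ft_force"].round(2),"M",s["ft_torque"].round(2),"w %.4f g %.1f"%(s["width"],s["grip_force"])); return s
E
python3 - <<'E'
from rob import *; from vis import *; import pickle
print(solve_ik([.5355,-.269,.25],q(153)),solve_ik([.5355,-.269,.095],q(153)))
move_pose([.498,.1796,.168],q(183)); st()
d={n:get_image(n) for n in("scene","top")}; pickle.dump(d,open("im2.pkl","wb"))
a=cv2.resize(d["scene"]["color"][110:230,300:460],(800,600),interpolation=cv2.INTER_CUBIC)
cv2.imwrite("pics/hover.png",a[:,:,::-1])
E
```

```text
[-0.25196224  0.48164656  0.95298848  1.6389971  -0.41123101  1.23650248
  1.88465756] [-0.07450421  0.5866843   0.67181045  1.8118102  -0.4544421   0.90262319
  1.90389271]
 t1.8 [0.4978 0.1808 0.1681] F [0.16 0.82 0.39] M [ 0.03  0.03 -0.02] w 0.0915 g 0.0
```

View pics/hover.png

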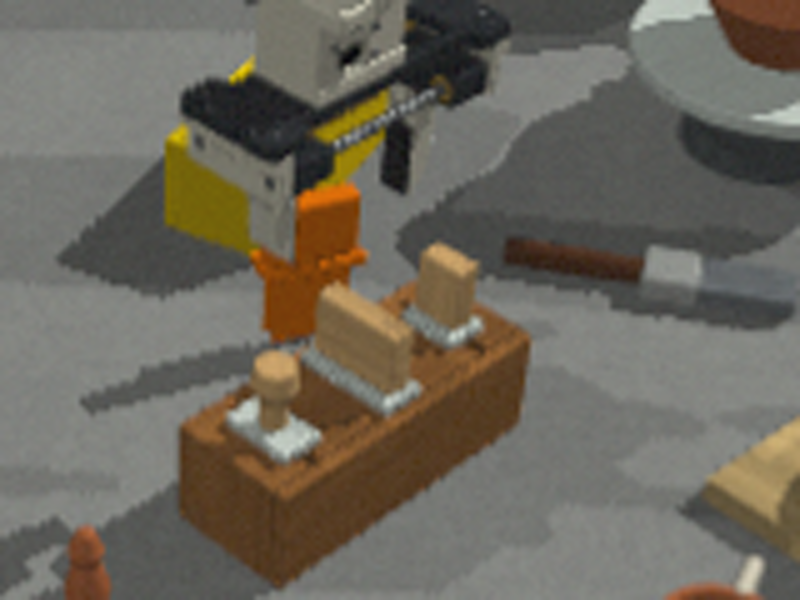

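The crop shows the open gripper above and behind the rack, finger tips near crop (290,255) and (405,190), about 20 mm wide. The orange rib at (315,270) stands clear behind the rack. I'll check camera bias by projecting the tip corners at the known TCP.

```bash
python3 - <<'E'
from rob import *; from vis import *; import pickle
d=pickle.load(open("im2.pkl","rb")); s=get_state(); w=s["tool_rot"]; R=Ro.from_quat(np.r_[w[1:],w[0]]).as_matrix()
print(Ro.from_matrix(R).as_euler("xyz",degrees=True))
for y in(-.065,-.046,.046,.065):
  for x in(-.0095,.0095):
    P=s["tcp_pos"]+R@[x,y,.011]; u=proj(d["scene"],P)[0]; print(x,y,P.round(3),((u-[300,110])*5).round(0), proj(d["top"],P)[0].round(1))
t=cv2.resize(d["top"]["color"][160:240,200:306],(795,600),interpolation=cv2.INTER_CUBIC)
cv2.imwrite("pics/hovertop.png",t[:,:,::-1])
E
```

```text
[ 1.79978588e+02  3.71473527e-03 -1.76906570e+02]
-0.0095 -0.065 [0.511 0.116 0.157] [267. 300.] [271.4 199.1]
0.0095 -0.065 [0.492 0.115 0.157] [244. 285.] [271.9 206.3]
-0.0095 -0.046 [0.51  0.135 0.157] [291. 286.] [264.2 199.7]
0.0095 -0.046 [0.491 0.134 0.157] [267. 272.] [264.7 206.8]
-0.0095 0.046 [0.505 0.227 0.157] [399. 222.] [229.4 202.2]
0.0095 0.046 [0.486 0.226 0.157] [376. 208.] [229.9 209.4]
-0.0095 0.065 [0.504 0.246 0.157] [421. 209.] [222.2 202.8]
0.0095 0.065 [0.485 0.245 0.157] [397. 196.] [222.7 209.9]
```

View pics/hovertop.png

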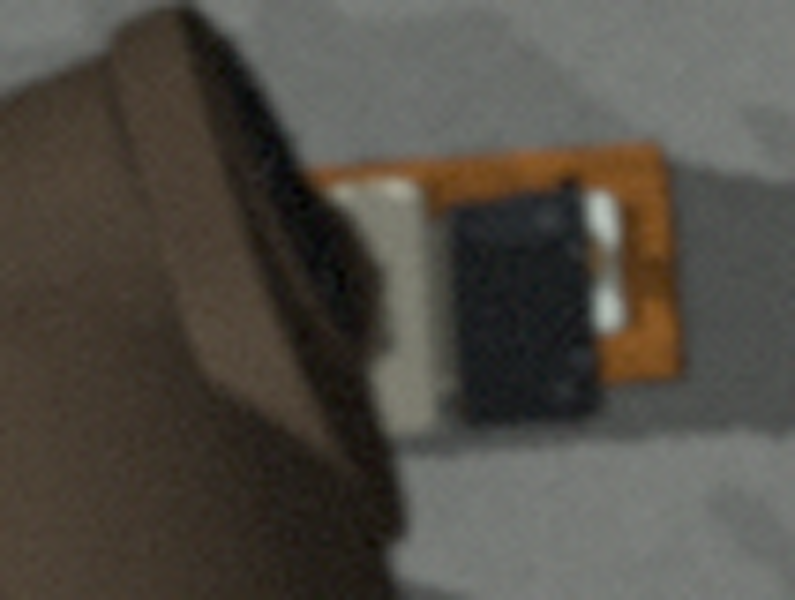

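```bash
python3 - <<'E'
from vis import *; import pickle
d=pickle.load(open("im.pkl","rb"));T,S=d["top"],d["scene"]
print("cams",-S["R"].T@S["t"],-T["R"].T@T["t"])
def top(im,box,lo,hi):
    x,y,w,h=box;m=cv2.inRange(cv2.cvtColor(im["color"],cv2.COLOR_RGB2HSV),lo,hi)[y:y+h,x:x+w]
    v,u=np.nonzero(m);return u+x,v+y
u,v=top(T,(205,225,45,30),(3,200,90),(14,255,255));print("orange top px",u.min(),u.max(),v.min(),v.max(),u.mean(),v.mean())
u2,v2=top(S,(340,140,45,45),(3,200,90),(14,255,255));print("orange scene",u2.min(),u2.max(),v2.min(),v2.max())
print("orange:",tri(T,(u.mean(),v.mean()),S,(366,149)))
for z in(.05,.11,.128): print(z,onplane(T,[(225,240)],z),onplane(S,[(366,149)],z))
# handle ends of the wide rib, top-face corners by eye from crop1: near-knob/-x... 
print("wide handle centre:",tri(T,(204+172/4,165+126/4),S,(325+190/4,150+93/4)))
E
```

```text
cams [ 1.17545468 -0.51235525  0.86154327] [0.45752665 0.01282992 1.25640189]
orange top px 213 239 233 247 225.84134615384616 239.84615384615384
orange scene 351 372 147 177
orange: [0.40920874 0.2528701  0.113348  ]
0.05 [[0.40065521 0.26188728]] [[0.34889996 0.3254665 ]]
0.11 [[0.4034837  0.24950049]] [[0.41000981 0.26352365]]
0.128 [[0.40433224 0.24578446]] [[0.42834276 0.24494079]]
wide handle centre: [0.52085881 0.18635092 0.11612448]
```

Lateral agreement is good, but the finger tips appear higher than predicted in the scene view. I'll descend guarded, watching force, and look again half way.

```bash
cat >> rob.py <<'E'
def guard(p0,p1,step=.004,lim=6,speed=.05):
    p0=np.array(p0,float);p1=np.array(p1,float);n=max(1,int(np.ceil(np.linalg.norm(p1-p0)/step)));f0=get_state()["ft_force"]
    for i in range(1,n+1):
        move_linear(list(p0+(p1-p0)*i/n),speed=speed); s=get_state(); df=s["ft_force"]-f0
        if np.linalg.norm(df)>lim: print("contact",df.round(2),s["tcp_pos"].round(4)); return False
    return True
E
python3 - <<'E'
from rob import *; from vis import *; import pickle
move_linear([.495,.180,.135]); st()
print(guard([.495,.180,.135],[.495,.180,.115],.007)); st()
d={n:get_image(n) for n in("scene","top")}; pickle.dump(d,open("im3.pkl","wb"))
a=cv2.resize(d["scene"]["color"][135:215,320:426],(795,600),interpolation=cv2.INTER_CUBIC)
cv2.imwrite("pics/hover2.png",a[:,:,::-1])
E
```

```text
t2.3 [0.4945 0.1802 0.1348] F [ 0.27 -0.1   0.05] M [ 0.08  0.07 -0.02] w 0.0914 g 0.0
True
 t3.2 [0.4947 0.1799 0.1146] F [-0.06 -1.14  0.01] M [0.02 0.06 0.01] w 0.0915 g 0.0
```

View pics/hover2.png

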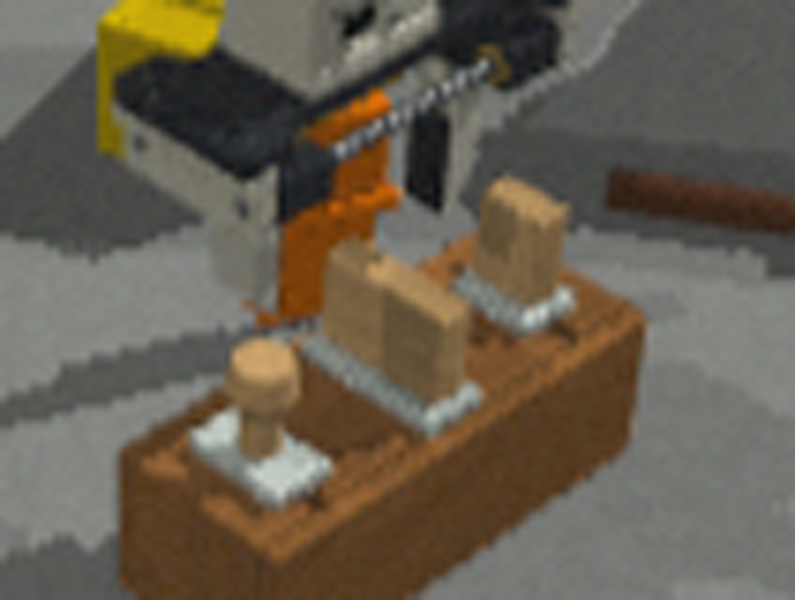

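```bash
python3 - <<'E'
from rob import *; from vis import *; import pickle
d=pickle.load(open("im3.pkl","rb")); s=get_state(); w=s["tool_rot"]; R=Ro.from_quat(np.r_[w[1:],w[0]]).as_matrix()
c=lambda P:((proj(d["scene"],P)-[320,135])*7.5).round(0)
print("rot",R.round(3).tolist(),s["joint_pos"].round(3))
for y in(-.065,-.046,.046,.065): print("tip",y,c([s["tcp_pos"]+R@[x,y,.011] for x in(-.0095,.0095)]).tolist())
a=np.radians(3);X=np.array([np.cos(a),np.sin(a),0]);Y=np.array([-np.sin(a),np.cos(a),0])
o=np.array([.522,.1835,0])
for z in(.083,.128): print("handle",z,c([o+X*i*.032+Y*j*.009+[0,0,z] for i in(-1,1) for j in(-1,1)]).tolist())
print(onplane(d["top"],[[268,200]],.2))
E
```

```text
rot [[-0.999, -0.052, -0.0], [-0.052, 0.999, -0.0], [0.0, -0.0, -1.0]] [-0.551  0.387  0.133  1.941 -0.068  0.819  1.242]
tip -0.065 [[240.0, 367.0], [206.0, 345.0]]
tip -0.046 [[274.0, 346.0], [240.0, 324.0]]
tip 0.046 [[432.0, 249.0], [398.0, 229.0]]
tip 0.065 [[464.0, 230.0], [430.0, 210.0]]
handle 0.083 [[314.0, 329.0], [345.0, 310.0], [430.0, 403.0], [461.0, 383.0]]
handle 0.128 [[320.0, 241.0], [351.0, 222.0], [439.0, 314.0], [471.0, 294.0]]
[[0.50670133 0.12098713]]
```

The handle predictions match the picture, but the tips look about 20 mm higher than stated. I'll settle it by touch: lower gently until the tips meet the rack top between the ribs, then back off.

```bash
python3 - <<'E'
from rob import *
st(); ok=guard([.495,.180,.115],[.495,.180,.083],.002,4,.05); st(ok)
E
```

```text
t3.3 [0.495 0.18  0.115] F [0.31 0.04 0.94] M [ 0.   -0.01 -0.03] w 0.0919 g 0.0
True t7.3 [0.4949 0.18   0.0829] F [-0.45  0.06  0.72] M [ 0.09  0.02 -0.  ] w 0.0918 g 0.0
```

```bash
python3 - <<'E'
from rob import *; from vis import *; import pickle
ok=guard([.495,.180,.083],[.495,.180,.074],.003,4,.08); st(ok)
d={n:get_image(n) for n in("scene","top")}; pickle.dump(d,open("im4.pkl","wb"))
a=cv2.resize(d["scene"]["color"][135:215,320:426],(795,600),interpolation=cv2.INTER_CUBIC)
cv2.imwrite("pics/low.png",a[:,:,::-1])
E
```

```text
True t8.3 [0.4949 0.18   0.0738] F [-0.2 -0.1  0.1] M [ 0.08  0.01 -0.03] w 0.0916 g 0.0
```

View pics/low.png

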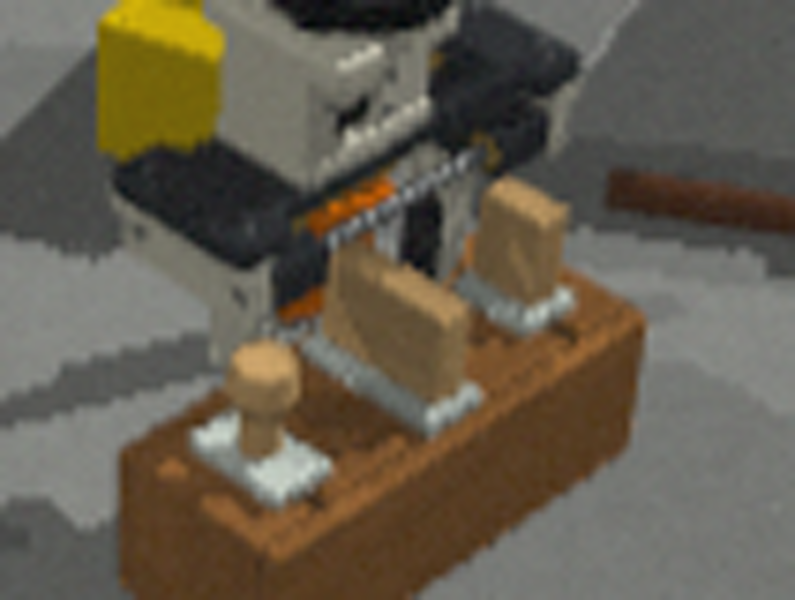

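The picture shows the tips just above the collar at the handle's -x end: the far pad tip at crop (435,277) gives z about 0.09. So the true tips are about 25 mm higher than stated relative to the TCP. This height suits the grasp, so I'll close here and lift with force checks.

```bash
python3 - <<'E'
from rob import *; from vis import *
close(10); s=st("closed10")
if .014<s["width"]<.022:
    close(60); st("closed60")
    move_linear([.495,.180,.079],speed=.05); st("up5")
    move_linear([.495,.180,.16],speed=.12); st("up")
    d={n:get_image(n) for n in("scene","top")}
    import pickle; pickle.dump(d,open("im5.pkl","wb"))
E
```

```text
closed10 t9.5 [0.495  0.1801 0.074 ] F [-0.04  1.8   0.5 ] M [ 0.14  0.05 -0.03] w 0.0179 g 9.9
closed60 t9.7 [0.495  0.1801 0.074 ] F [-0.62  1.08  0.12] M [0.25 0.1  0.04] w 0.0175 g 59.8
up5 t10.0 [0.4951 0.1801 0.0793] F [-0.39  1.66 -1.18] M [ 0.37  0.1  -0.  ] w 0.0172 g 59.8
up t10.8 [0.4945 0.1797 0.1593] F [-0.42 -0.   -2.05] M [-0.    0.06 -0.08] w 0.0182 g 59.8
```

```bash
python3 - <<'E'
from rob import *; from vis import *; import pickle
move_linear([.495,.180,.215],speed=.25)
move_pose([.5096,-.2561,.215],q(152.7)); st()
move_linear([.5096,-.2561,.150],speed=.12); s=st()
d={n:get_image(n) for n in("scene","top")}; pickle.dump(d,open("im6.pkl","wb"))
b=np.array([.5336,-.2684]); a=np.radians(-27.3);X=np.array([np.cos(a),np.sin(a)]);Y=np.array([-X[1],X[0]])
T=s["tcp_pos"][:2]+.027*X; z0=s["tcp_pos"][2]+.001
im=d["scene"]["color"].copy(); u0=np.array([200,190]); v=cv2.resize(im[190:310,200:360],(800,600),interpolation=cv2.INTER_CUBIC)
def P(o,x,y,z): return ((proj(d["scene"],[*(o+x*X+y*Y),z])[0]-u0+.5)*5).round().astype(int).tolist()
for o,z,hx,hy,c in((T,z0,.036,.015,(0,255,0)),(T,z0+.053,.032,.009,(255,0,255)),(T,z0-.06,.024,.0025,(255,255,0)),(b,.08,.046,.02625,(0,0,255)),(b,.08,.032,.00825,(255,0,0))):
    p=[P(o,i*hx,j*hy,z) for i,j in((1,1),(1,-1),(-1,-1),(-1,1))]; print(z,p); cv2.polylines(v,[np.array(p)],True,c,1)
cv2.imwrite("pics/over.png",v[:,:,::-1])
E
```

```text
t12.9 [ 0.5104 -0.2542  0.2148] F [ 0.13  0.   -0.79] M [0.03 0.05 0.  ] w 0.0176 g 59.8
 t13.6 [ 0.5101 -0.2561  0.1505] F [-0.11  0.09 -1.97] M [-0.05  0.04  0.  ] w 0.0176 g 59.8
0.1515097645947728 [[237, 303], [172, 313], [167, 203], [228, 194]]
0.2045097645947728 [[206, 220], [166, 227], [161, 129], [200, 124]]
0.09150976459477281 [[228, 370], [217, 371], [212, 299], [222, 297]]
0.08 [[283, 411], [173, 429], [167, 289], [269, 272]]
0.08 [[244, 395], [210, 400], [203, 303], [236, 298]]
```

View pics/over.png

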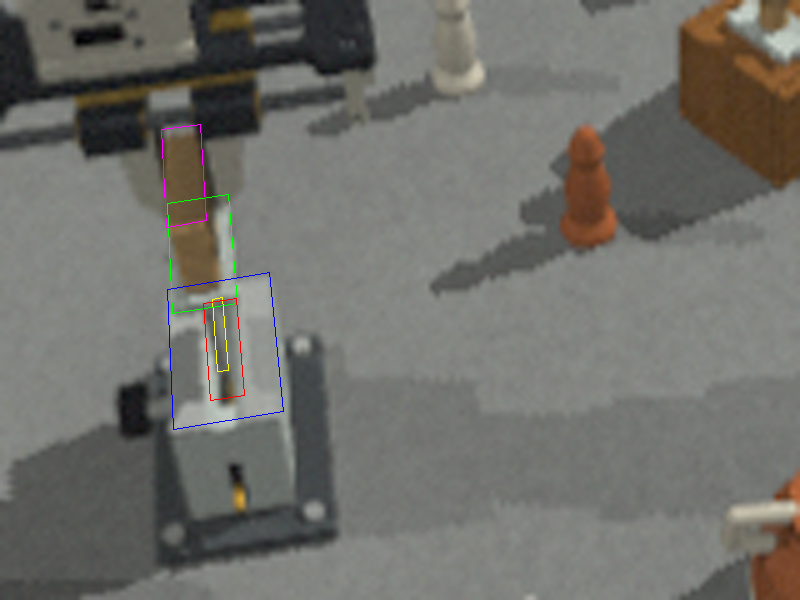

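Overlaying the predicted collar, handle, block and slot outlines matches the picture to about a pixel (collar end near (205,305), block top edge (173,429) to (283,411)). The rib is over the slot, so I insert it guarded.

```bash
python3 - <<'E'
from rob import *
p=[.5096,-.2561,.150]; ok=guard(p,[.5096,-.2561,.096],.004,5,.06); st(ok)
E
```

```text
True t17.2 [ 0.5095 -0.2562  0.0957] F [ 1.24 -3.4  -3.5 ] M [-0.83  0.12 -0.24] w 0.0176 g 59.7
```

Inserted with small side forces (about 2.5 N), now just above the plunger. I'll touch the plunger, open, slide the open fingers to the middle of the handle and regrip there.

```bash
python3 - <<'E'
from rob import *
p=[.5096,-.2561]
move_linear([*p,.0925],speed=.05); s=st("touch")
open_gripper(); s=st("open")
a=np.radians(-27.3);X=np.array([np.cos(a),np.sin(a)])
c=np.array([.5336,-.2684]) 
move_linear([*c,.0925],speed=.1); st("mid")
close(10); st("c10"); close(60); st("c60")
E
```

```text
touch t17.4 [ 0.5098 -0.2563  0.0926] F [-0.05 -3.79  0.36] M [-0.9   0.26 -0.15] w 0.0178 g 59.7
open t18.6 [ 0.5096 -0.2561  0.0925] F [-0.69 -0.5  -0.99] M [ 0.01 -0.    0.06] w 0.0916 g 0.0
mid t19.1 [ 0.5333 -0.2684  0.0922] F [-0.95  1.28  0.15] M [-0.01  0.03  0.02] w 0.0916 g 0.0
c10 t20.2 [ 0.5336 -0.2684  0.0925] F [-0.15  0.5   0.19] M [-0.02 -0.02 -0.05] w 0.0182 g 10.0
c60 t20.4 [ 0.5336 -0.2684  0.0925] F [ 0.99  0.18 -0.49] M [ 0.02 -0.02 -0.06] w 0.0176 g 60.0
```

```bash
python3 - <<'E'
from rob import *
z=.0925
while z>.070:
    z-=.0015 if z>.082 else .0007
    move_linear([.5336,-.2684,z],speed=.04); sleep(.05)
    s=st("%.4f"%z)
    if s["ft_force"][2]>20: break
E
```

```text
0.0910 t20.7 [ 0.5336 -0.2684  0.0911] F [-1.38  0.77  2.96] M [ 0.18  0.2  -0.  ] w 0.0178 g 60.0
0.0895 t21.0 [ 0.5337 -0.2684  0.0895] F [-0.56  0.16  3.3 ] M [0.21 0.18 0.02] w 0.0178 g 60.0
0.0880 t21.3 [ 0.5337 -0.2684  0.0881] F [-0.77  0.81  3.82] M [0.31 0.21 0.04] w 0.0175 g 60.0
0.0865 t21.6 [ 0.5337 -0.2684  0.0866] F [-0.45  1.91  5.43] M [ 0.28  0.24 -0.06] w 0.0179 g 60.0
0.0850 t21.9 [ 0.5337 -0.2684  0.0851] F [-1.39  1.36  5.78] M [ 0.28  0.34 -0.02] w 0.0177 g 60.0
0.0835 t22.2 [ 0.5336 -0.2684  0.0837] F [-0.38  0.92  5.99] M [0.31 0.31 0.03] w 0.0180 g 60.0
0.0820 t22.5 [ 0.5337 -0.2684  0.0822] F [-0.94  0.61  6.02] M [ 0.42  0.38 -0.02] w 0.0178 g 60.0
0.0813 t22.8 [ 0.5337 -0.2684  0.0816] F [-1.27  1.13  7.06] M [ 0.36  0.45 -0.  ] w 0.0176 g 60.0
0.0806 t23.1 [ 0.5337 -0.2684  0.0809] F [-2.15  1.9   7.1 ] M [ 0.43  0.4  -0.  ] w 0.0181 g 60.0
0.0799 t23.4 [ 0.5337 -0.2684  0.0802] F [-2.06  1.36  7.57] M [ 0.42  0.43 -0.03] w 0.0177 g 60.0
0.0792 t23.7 [ 0.5337 -0.2684  0.0796] F [-2.09  1.53  8.95] M [ 0.41  0.48 -0.04] w 0.0179 g 60.0
0.0785 t24.0 [ 0.5337 -0.2684  0.0789] F [-2.6   1.9   7.98] M [0.45 0.44 0.05] w 0.0178 g 60.0
0.0778 t24.3 [ 0.5337 -0.2684  0.0782] F [-2.22  2.45  8.1 ] M [0.39 0.52 0.  ] w 0.0176 g 60.0
0.0771 t24.6 [ 0.5337 -0.2685  0.0775] F [-1.71  1.08  8.14] M [0.41 0.55 0.06] w 0.0178 g 60.0
0.0764 t24.9 [ 0.5337 -0.2685  0.0775] F [-3.51  2.84 15.62] M [0.62 1.   0.01] w 0.0177 g 60.0
0.0757 t25.2 [ 0.5337 -0.2684  0.0774] F [-6.93  4.86 23.58] M [0.96 1.59 0.02] w 0.0177 g 60.0
```

The collar has met the hard stop at about 0.0775, but a side force along the slot grows with the push, which suggests a slight pitch in the grip. I'll ease the grip so the rib can settle flat, then firm it up again.

```bash
python3 - <<'E'
from rob import *
a=np.radians(-27.3);X=np.array([np.cos(a),np.sin(a)]);Y=np.array([-X[1],X[0]])
def rep(m):
    s=st(m);F=s["ft_force"];M=s["ft_torque"];print("   FX %.1f FY %.1f MX %.2f MY %.2f"%(F[:2]@X,F[:2]@Y,M[:2]@X,M[:2]@Y));return s
close(15); sleep(.3); rep("grip15")
close(60); sleep(.2); rep("grip60")
c=np.array([.5336,-.2684])
for d in(-.001,-.002):
    move_linear([*(c+d*X),.0757],speed=.04); sleep(.15); rep("dx%.3f"%d)
E
```

```text
grip15 t25.7 [ 0.5338 -0.2685  0.0774] F [-5.69  4.5  22.49] M [0.88 1.4  0.04] w 0.0182 g 15.0
   FX -7.1 FY 1.4 MX 0.14 MY 1.65
grip60 t26.1 [ 0.5338 -0.2684  0.0774] F [-6.67  5.23 23.67] M [0.91 1.43 0.03] w 0.0179 g 60.0
   FX -8.3 FY 1.6 MX 0.15 MY 1.69
dx-0.001 t26.6 [ 0.5337 -0.2685  0.0774] F [-3.45  2.93 19.06] M [0.62 0.77 0.02] w 0.0177 g 60.0
   FX -4.4 FY 1.0 MX 0.19 MY 0.97
dx-0.002 t26.9 [ 0.5336 -0.2684  0.0774] F [-0.44 -0.13 15.03] M [0.33 0.23 0.06] w 0.0176 g 60.0
   FX -0.3 FY -0.3 MX 0.18 MY 0.35
```

```bash
python3 - <<'E'
from rob import *; from vis import *
a=np.radians(-27.3);X=np.array([np.cos(a),np.sin(a)]);c=np.array([.5336,-.2684])
move_linear([*(c-.0029*X),.0749],speed=.04); sleep(.3); s=st()
print("X/Y",s["ft_force"][:2]@X, s["ft_torque"][:2]@[-X[1],X[0]])
im=get_image("scene")
cv2.imwrite("pics/final.png",cv2.resize(im["color"][215:295,210:290],(600,600),interpolation=cv2.INTER_CUBIC)[:,:,::-1])
b=np.array([.5336,-.2684]);Y=np.array([-X[1],X[0]])
for z,hx,hy in((.08,.036,.015),(.088,.036,.015),(.133,.032,.009)):
    P=[[*(b+i*hx*X+j*hy*Y),z] for i,j in((1,1),(1,-1),(-1,-1),(-1,1))]; print(z,((proj(im,P)-[210,215])*7.5).round().tolist())
E
```

```text
t27.5 [ 0.5336 -0.2684  0.0774] F [ 0.07  0.93 21.13] M [0.37 0.42 0.02] w 0.0176 g 60.0
X/Y -0.3663966706827091 0.5429736969091801
0.08 [[308.0, 407.0], [215.0, 423.0], [206.0, 258.0], [294.0, 244.0]]
0.088 [[305.0, 391.0], [211.0, 407.0], [202.0, 243.0], [291.0, 228.0]]
0.133 [[265.0, 294.0], [207.0, 304.0], [199.0, 158.0], [254.0, 149.0]]
```

View pics/final.png

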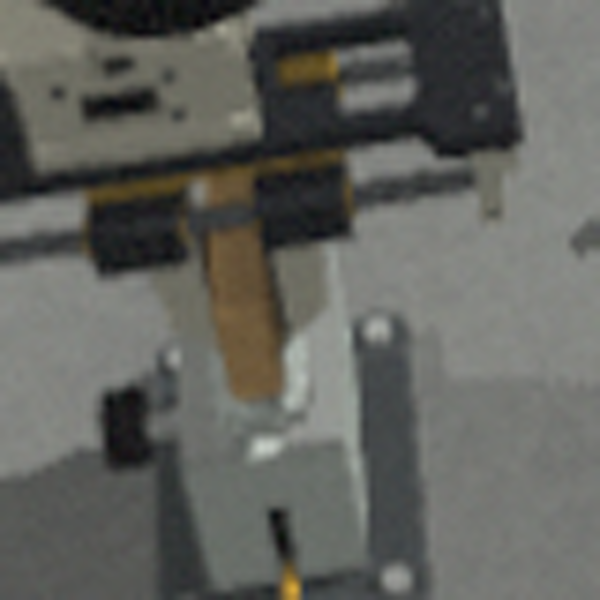

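The final picture shows the collar down on the strips, its +x end near (265,425), and the handle where it should be when home. The brass pin top has dropped from about row 540 to 565, roughly 14 mm. The push is steady at 21 N with almost no side force, so I hand in.

```bash
python3 - <<'E'
from rob import *
st(); print(hand_in())
E
```

```text
t27.6 [ 0.5336 -0.2684  0.0774] F [ 0.62  0.69 20.66] M [0.38 0.32 0.05] w 0.0175 g 60.0
the job is handed in; nothing more can be done
None
```

The job is handed in at 27.6 s: the wide rib's collar is down on the block's steel strips, with the arm still gripping it and pushing at a steady 21 N or so (the hand-in gave no verdict).

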